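Lock the loaded board tester

TASK

Two closed board testers stand on the bench, each with an orange key in the black lock on its lid. On the one that has the green circuit board in the window of its lid, turn the key to and fro until the lock catches and its white pin springs up, then let go of the key. Leave the other tester's key as it is.

Things in the scene. Friction and masses are not known exactly. Their poses are not given: they have to be found in the camera images.
- board_key_grip (a point): Centre of the orange head of the key to turn, on the upright turning axis, 127 mm above the bench, 39 mm above the round black lock (80 mm wide). Head 30 mm long (x), 11 thick (y: pinch across y), 34 high, on an 8 mm shaft; frame turns with the key, z up. Lock is on the lid of a fixed blue-grey tester (200 x 170 x 70 mm), the one with the green board in its window.
- board_key (a joint): The key's angle (rad), + anticlockwise from above; 0: head points at the window. Starts within 0.1 of 0; turns easily (0.05 N m) to stops at -0.62 and 0.62, stays where left. Catching place: unmarked, varies, middle 0.4 to 0.65 from 0, on one side or both, 0.16 wide each way (or up to the stop). None on one side: try the other. Once caught, the pin blocks the key but for 0.3 rad of play.
- board_pin (a joint): Rise (m) of this lock's white pin, 8 mm thick, 30 mm from the key's axis on the side towards the window. 0: held down, hidden inside the lock. When the key reaches the catching place, a spring lifts it at once to 0.022, and it then stands 10 mm out of the lock's black top face (88 mm above the bench): the lock has caught.
- empty_key (a joint): Angle (rad) of the alike orange key in the other tester, whose window shows only a white plate with brass dots. It starts within 0.1 of 0 and must be left there.

How it is judged:
By the outcome, as a careful person would: the job done as asked, in the order asked, and still so for the second after the job is handed in, with the robot touching nothing.
It also fails if it takes over 35 s, if anything falls off the work surface, if the arm or the gripper's body presses on something with over 40 N, if the wrist force passes 120 N, or if a joint passes its speed limit or range.

ROBOT

A 6-joint arm with a two-finger parallel gripper is mounted at the origin on the work surface. World frame = base frame: x ahead of the robot, y to its left, z up, the work surface at z = 0. Lengths are in m, angles in rad, forces in N, time in s.
With the tool pointing down it reaches from about 0.375 to 0.825 m from the base axis. Payload 5.5 kg.
Tool frame: the origin (TCP) lies at the very end of the fingers, on their centre line; the grasp point (between the pads) lies arm.grip_point_offset behind it (arm.grip_point_offset is the distance from the TCP to the grasp point, in m); z points along the fingers, y is the line along which they close (so a half turn about z gives the same grasp; the last joint's range is limited). The gripper opens to 85 mm and grips with 20 to 120 N. Pads are 22 mm wide; open, the fingers measure 114 mm over their backs; the gripper's body (76 mm by 85 mm) begins 54 mm behind the grasp point. The pads swing forward as they close: fully open they stand 13 mm farther back than shut.
Start: joints at [1.194, 0.314, -0.047, 1.21, 0, 1.571], TCP at [0.221, 0.558, 0.194] pointing down, gripper open.
Joint ranges: [-2.67, 2.67], [-0.69, 1.73], [-1.03, 1.25], [-2.08, 2.16], [-1.42, 1.45], [-3.14, 3.14]. Speed limits (rad/s): [2.39, 2.39, 3.01, 3.14, 3.14, 3.14].

INTERFACE

Orientations are given as a 3x3 rotation matrix whose columns are the frame's x, y, z axes.
In Python, from workcell import arm gives the robot as it stands. The module is installed in compiled form; this text tells all that it offers.
- The arm moves only by the shell command python3 -m jog 'ROWS'. ROWS is JSON, a list that holds one entry, the list of rows, each a list of 7 numbers: the shift along the tool's x, y, z in mm, then the turn, a rotation vector about the tool's x, y, z in degrees, then the finger opening in mm, from 0 to 85.4. A call has 1 to 12 rows; each row shifts and turns the commanded pose from where the row before left it, along the tool's axes as they then stand; what a row does not reach is not made up. A row lasts 1/10 s, in which the tool goes at most 50 mm and 8.59 degrees, less where a joint would pass 70% of its speed; a pose out of reach is approached as far as the arm can. A call with a gripper value outside its range is refused whole. The fingers move at their own pace and stop on an object; the grip force is fixed at half the most. Time passes only in rows, so rows that do not move let the fingers close. It gives the time, the measured TCP pose, the force, the opening and the grip force at its end, in the units of the state.
- arm.sense(): the state, without advancing time (a new reading comes with each control period).
- arm.capture(name): name is "side" or "top" or "wrist"; returns the picture (480x640x3 uint8, red, green, blue); there is no depth.
- arm.camera_model(name): a dict with "fx", "fy", "cx", "cy" (pixels), "distortion" ([k1, k2, p1, p2, k3] as OpenCV has them; the pictures are not rectified), "world_from_camera" (4x4, takes a point from camera to world coordinates). Camera axes: x right, y up, looking along -z (the intrinsics and any distortion apply to the point x, -y, -z); pixel columns grow to the right and rows downward; lengths in m; the calibration is good to about 2 mm. A picture is of the moment at which its call begins: read the wrist's pose just before it. camera_model takes no time and is no camera call; for the wrist camera it gives the pose at the moment of the call.
- arm.sign_off(): hands the job in; it is judged then, once.
The state is a dict: "time": time; "joints": joint angles; "qvel": joint speeds; "tau": joint torques, N m; "tcp_pos": TCP position; "ee_rot": TCP orientation; "ft_force": force on the tool from outside, world axes, zero at the start; "ft_torque": the same for the moment, N m; "width": opening from 0.0 (shut) to 1.0 (fully open); "finger_force": force on a finger pad.
Only numpy, scipy, OpenCV 4.12 (cv2) and the standard library are available. Lean on these libraries where they do the work, as an engineer would, in place of code of your own. Each camera call takes 0.05 s, during which the arm holds its last target. There are 200 camera calls.

## Working session

There is one attempt and no reset: what is moved stays moved. The work goes in short steps, Python scripts to look and compute and a shell command to move; the robot and the scene stay as the last step left them, time stands still between calls to the robot, and variables do not carry over. Pictures are saved under pics/ and viewed, at most 10 in all, crops included, and the job is handed in when it is done.

```bash
mkdir -p pics; python3 - <<'E'
from workcell import arm
import cv2,numpy as np
a=arm.capture("top");b=arm.capture("side")
cv2.imwrite("pics/top.png",a[...,::-1]);cv2.imwrite("pics/side.png",b[...,::-1])
s=arm.sense();print(s['time'],s['tcp_pos'],s['ee_rot'],s['width'],arm.grip_point_offset)
for n in("top","side","wrist"):print(n,{k:np.round(v,3).tolist() for k,v in arm.camera_model(n).items()})
E
```

```text
0.1 [0.22055094 0.55736455 0.19291268] [[-9.29856407e-01  3.67922193e-01 -5.68551408e-04]
 [ 3.67922632e-01  9.29855267e-01 -1.45600035e-03]
 [-7.02432002e-06 -1.56305418e-03 -9.99998778e-01]] 0.998916021326066 0.0187
top {'fx': 528.026, 'fy': 528.026, 'cx': 315.366, 'cy': 243.43, 'distortion': [-0.151, 0.0, 0.0, 0.0, 0.0], 'world_from_camera': [[-0.02, 0.994, -0.109, 0.419], [-1.0, -0.02, -0.004, -0.016], [-0.006, 0.108, 0.994, 1.156], [0.0, 0.0, 0.0, 1.0]]}
side {'fx': 506.879, 'fy': 506.879, 'cx': 310.952, 'cy': 246.166, 'distortion': [-0.111, 0.0, 0.0, 0.0, 0.0], 'world_from_camera': [[0.799, 0.353, -0.487, 0.158], [-0.601, 0.455, -0.657, -0.499], [-0.01, 0.818, 0.576, 0.587], [0.0, 0.0, 0.0, 1.0]]}
wrist {'fx': 423.71, 'fy': 423.71, 'cx': 316.847, 'cy': 234.192, 'distortion': [-0.058, 0.0, 0.0, 0.0, 0.0], 'world_from_camera': [[0.367, -0.883, -0.293, 0.146], [0.93, 0.347, 0.119, 0.588], [-0.004, -0.316, 0.949, 0.373], [0.0, 0.0, 0.0, 1.0]]}
```

View pics/top.png

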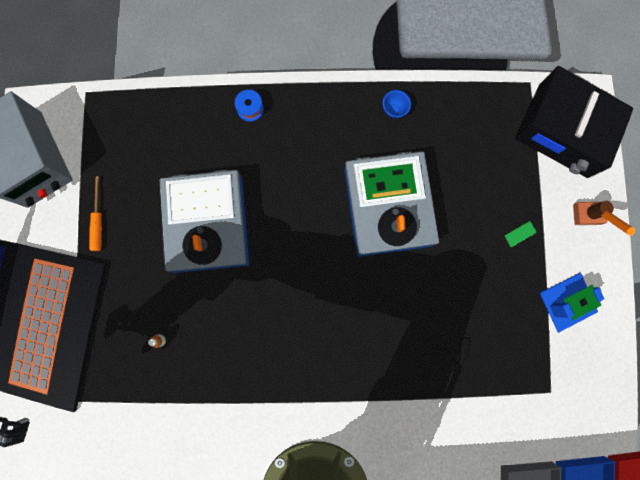

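View pics/side.png

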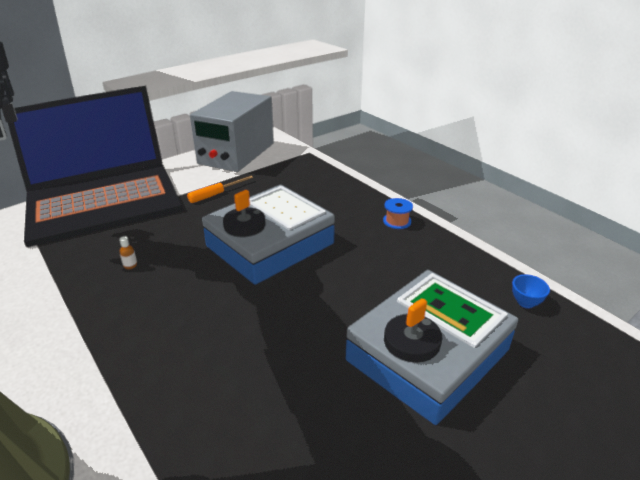

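The green-board tester is on the right in the top view: key head near (400,223), lock centre near (398,226). In the side view its head is near (416,313). The empty tester is on the left, with its key near (198,243).

```bash
cat >h.py <<'E'
import cv2,numpy as np
def ray(m,uv):
    K=np.array([[m['fx'],0,m['cx']],[0,m['fy'],m['cy']],[0,0,1]])
    p=cv2.undistortPoints(np.array([[uv]],float),K,np.array(m['distortion'],float))[0,0]
    T=np.array(m['world_from_camera']);return T[:3,3],T[:3,:3]@np.array([p[0],-p[1],-1])
def at(m,uv,z):
    o,d=ray(m,uv);return o+d*(z-o[2])/d[2]
def orange(img,box):
    x0,y0,x1,y1=box;h=cv2.cvtColor(img,cv2.COLOR_RGB2HSV)[y0:y1,x0:x1]
    k=cv2.inRange(h,(5,200,120),(16,255,255))
    n,l,s,c=cv2.connectedComponentsWithStats(k);i=1+np.argmax(s[1:,4]);return c[i]+[x0,y0],s[i],(l==i)
E
python3 - <<'E'
from workcell import arm
from h import *
t=cv2.imread("pics/top.png")[...,::-1].copy();s=cv2.imread("pics/side.png")[...,::-1].copy()
mt,ms=arm.camera_model("top"),arm.camera_model("side")
c,st,_=orange(t,(380,205,420,245));c2,st2,_=orange(s,(400,290,435,335));print(c,st,c2,st2)
o1,d1=ray(mt,c);o2,d2=ray(ms,c2)
k=np.linalg.lstsq(np.c_[d1,-d2],o2-o1,rcond=None)[0];print(o1+k[0]*d1,o2+k[1]*d2, at(mt,c,.13))
for z,l in((.088,[(398,226)]),(.07,[(346,162),(425,152),(439,243),(358,254)])):
  for p in l:print(p,at(mt,p,z).round(4))
E
```

```text
[400.6        222.86956522] [ 17  10   8  17 115] [415.83713355 313.94462541] [  6  10  20  27 307]
[ 0.56984357 -0.18119782  0.12113098] [ 0.5687158  -0.18021515  0.12080945] [ 0.5685527  -0.17977736  0.13      ]
(398, 226) [ 0.5683 -0.1809  0.088 ]
(346, 162) [ 0.7094 -0.079   0.07  ]
(425, 152) [ 0.7289 -0.2483  0.07  ]
(439, 243) [ 0.5335 -0.2685  0.07  ]
(358, 254) [ 0.5141 -0.0986  0.07  ]
```

```bash
python3 -m jog '[[[-35,-33,0,0,0,0,85],[-35,-33,0,0,0,0,85],[-35,-33,0,0,0,0,85],[-35,-33,0,0,0,0,85],[-35,-33,0,0,0,0,85],[-35,-33,0,0,0,0,85],[-35,-33,0,0,0,0,85],[-35,-33,0,0,0,0,85],[-35,-33,0,0,0,0,85],[-35,-33,0,0,0,0,85],[-35,-33,0,0,0,0,85],[-35,-33,0,0,0,0,85]]]'; python3 -c "
from workcell import arm;print(arm.sense()['joints'])"
```

```text
time: 1.3
tcp_pos: [0.4658, 0.0332, 0.1936]
ee_rot: [[-0.93, 0.368, -0.0], [0.368, 0.93, 0.0], [0.0, 0.0, -1.0]]
ft_force: [1.1, 1.0, -0.4]
width: 0.997
finger_force: 0.0
[ 7.09551430e-02  6.38468757e-02 -3.52760407e-01  1.15424694e+00
  1.41883350e-04  4.47922793e-01]
```

```bash
python3 -m jog '[[[-35,-32,0,0,0,0,85],[-35,-32,0,0,0,0,85],[-35,-32,0,0,0,0,85],[-35,-32,0,0,0,0,85],[-35,-32,0,0,0,0,85],[0,0,0,0,0,-7,85],[0,0,0,0,0,-7,85],[0,0,0,0,0,-7,85],[0,0,0,0,0,-6.3,85],[0,0,0,0,0,0,85]]]'; python3 - <<'E'
from workcell import arm
import cv2,pickle
m=arm.camera_model("wrist");s=arm.sense();w=arm.capture("wrist");t=arm.capture("top")
pickle.dump((m,s),open("w1.pkl","wb"))
cv2.imwrite("pics/w1.png",w[...,::-1]);cv2.imwrite("pics/t1.png",t[...,::-1]);print(s['joints'],s['tcp_pos'],s['ee_rot'])
E
```

```text
time: 2.3
tcp_pos: [0.5691, -0.178, 0.1932]
ee_rot: [[-0.995, -0.1, -0.001], [-0.1, 0.995, 0.0], [0.001, 0.0, -1.0]]
ft_force: [-0.4, 0.2, -0.3]
width: 0.996
finger_force: 0.0
[-3.03142356e-01  3.07631704e-01 -5.63094573e-02  1.20786141e+00
 -3.83841465e-05 -4.02884551e-01] [ 0.56910116 -0.17801979  0.1931681 ] [[-9.95029411e-01 -9.95767416e-02 -9.71823681e-04]
 [-9.95770402e-02  9.95029820e-01  2.63751633e-04]
 [ 9.40730015e-04  3.59211957e-04 -9.99999493e-01]]
```

View pics/w1.png

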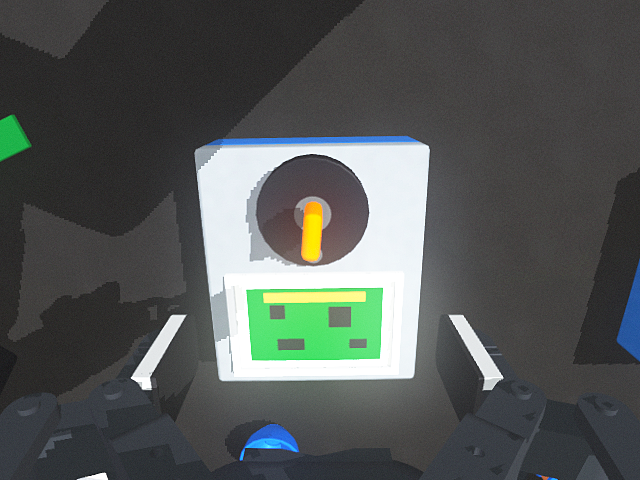

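The wrist picture shows the lock centre near (313,210), radius about 56, the key head from about (313,205) to (311,260), and the pin hole near (313,257). The pin is down.

```bash
python3 - <<'E'
from h import *
import pickle
m,s=pickle.load(open("w1.pkl","rb"))
w=cv2.imread("pics/w1.png")[...,::-1].copy()
h=cv2.cvtColor(w,cv2.COLOR_RGB2HSV)[190:275,290:340];k=cv2.inRange(h,(8,150,120),(28,255,255))
ys,xs=np.nonzero(k);print(len(xs),xs.min()+290,xs.max()+290,ys.min()+190,ys.max()+190)
for y in range(ys.min(),ys.max()+1,5):
  r=xs[ys==y]; 
  if len(r):print(y+190,r.min()+290,r.max()+290)
P=np.array([at(m,(x+290,y+190),.144)[:2] for x,y in zip(xs,ys) if y+190>232]);vx,vy,x0,y0=cv2.fitLine(P.astype(np.float32),cv2.DIST_L2,0,.001,.001).ravel()
print(np.arctan2(vy,vx),x0,y0,P[:,0].max())
L=[at(m,p,.088)[:2] for p in((257,210),(369,210),(313,154),(313,266))];print(np.round(L,4),np.mean(L[:2],0),np.mean(L[2:],0))
A,B=at(m,(235,291),.07),at(m,(391,291),.07);A,B=at(m,(195,150),.07),at(m,(429,150),.07);print(A,B,np.arctan2(*(A-B)[[0,1]]))
print(np.array(m['world_from_camera'])[:3,3])
E
cat > /dev/null
```

```text
1054 301 321 202 260
202 310 316
207 305 321
212 304 321
217 304 321
222 303 321
227 303 321
232 302 321
237 302 320
242 302 320
247 301 320
252 301 319
257 302 317
-0.022536064 0.5718906 -0.18096443 0.5808954425832333
[[ 0.5695 -0.2196]
 [ 0.5617 -0.1419]
 [ 0.527  -0.1845]
 [ 0.6075 -0.1767]] [ 0.56557994 -0.18078073] [ 0.56727638 -0.18060246]
[ 0.53476788 -0.26847741  0.07      ] [ 0.51808699 -0.10265806  0.07      ] 3.041333224649912
[ 0.48886007 -0.18543694  0.37333464]
```

```bash
python3 -c "
import cv2;w=cv2.imread('pics/w1.png')[145:275,240:390];cv2.imwrite('pics/w1c.png',cv2.resize(w,None,fx=4.5,fy=4.5,interpolation=0))"
```

```text
(no output)
```

View pics/w1c.png

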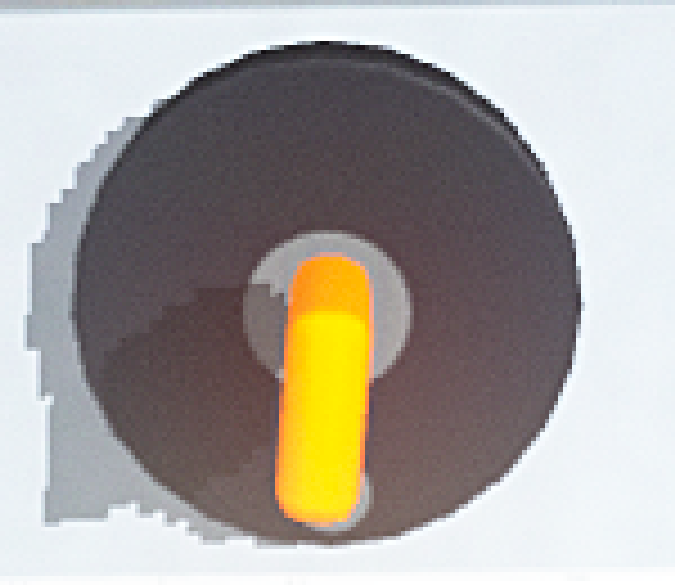

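The key stands about 0.1 rad clockwise of the window direction (world yaw about 0), with its axis at (0.567, -0.181). Next I align, descend and grip.

```bash
python3 -m jog '[[[2.3,-2.5,0,0,0,5.3,85],[0,0,25,0,0,0,85],[0,0,25,0,0,0,85],[0,0,20,0,0,0,85],[0,0,15,0,0,0,85],[0,0,0,0,0,0,85]]]'; python3 -m jog '[[[0,0,0,0,0,0,5],[0,0,0,0,0,0,5],[0,0,0,0,0,0,5],[0,0,0,0,0,0,5],[0,0,0,0,0,0,5],[0,0,0,0,0,0,5],[0,0,0,0,0,0,5],[0,0,0,0,0,0,5],[0,0,0,0,0,0,5],[0,0,0,0,0,0,5]]]';python3 - <<'E'
from workcell import arm
import cv2
print(arm.sense()['ft_torque'])
w=arm.capture("wrist");s=arm.capture("side")
i=cv2.hconcat([w[100:400,150:490],s[220:440,290:550][:, :].copy() if 0 else cv2.resize(s[240:420,320:540],(440,360))[:300]])
cv2.imwrite("pics/g.png",i[...,::-1])
E
```

```text
time: 3.0
tcp_pos: [0.5654, -0.18, 0.1063]
ee_rot: [[-1.0, -0.005, -0.004], [-0.005, 1.0, 0.001], [0.004, 0.001, -1.0]]
ft_force: [-0.7, -0.2, -0.4]
width: 0.998
finger_force: 0.0
time: 4.0
tcp_pos: [0.5674, -0.1807, 0.1087]
ee_rot: [[-1.0, -0.007, -0.0], [-0.007, 1.0, 0.0], [0.0, 0.0, -1.0]]
ft_force: [0.1, -0.3, 0.7]
width: 0.061
finger_force: 0.0
[-0.00391646  0.05316522 -0.00374305]
```

View pics/g.png

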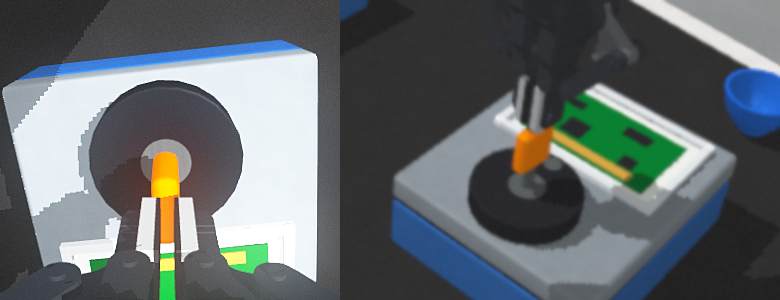

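```bash
python3 - <<'E'
from workcell import arm
from h import *
S=arm.sense();p=np.array(S['tcp_pos']);R=np.array(S['ee_rot']);g=p-R[:,2]*arm.grip_point_offset
out=[]
for n in("side","wrist"):
  m=arm.camera_model(n);im=arm.capture(n)[...,::-1].copy();T=np.linalg.inv(np.array(m['world_from_camera']))
  K=np.array([[m['fx'],0,m['cx']],[0,m['fy'],m['cy']],[0,0,1]])
  for q,c in((p,(255,0,255)),(g,(255,255,0))):
    v=T[:3,:3]@q+T[:3,3];u=cv2.projectPoints(np.array([[v[0],-v[1],-v[2]]]),np.zeros(3),np.zeros(3),K,np.array(m['distortion'],float))[0].ravel()
    print(n,u);cv2.circle(im,tuple(int(round(a)) for a in u),2,c,-1)
  out.append(im)
a=cv2.resize(out[0][240:390,350:490],None,fx=2.8,fy=2.8,interpolation=0);b=cv2.resize(out[1][180:390,240:390],None,fx=2,fy=2,interpolation=0)
cv2.imwrite("pics/p.png",cv2.hconcat([a,b]));print(a.shape,b.shape,S['width'],S['finger_force'],p)
E
```

```text
side [414.41640427 321.15846306]
side [415.98259872 310.95216373]
wrist [315.85612177 276.93180088]
wrist [315.67767748 295.13053632]
(420, 392, 3) (420, 300, 3) 0.05642598645120088 0.0 [ 0.5673811  -0.18073182  0.10866531]
```

View pics/p.png

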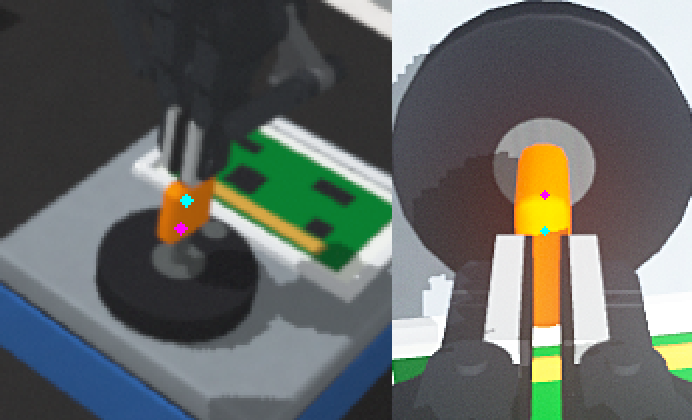

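The fingertips visibly stand about 35 mm higher than the reported TCP: the fingers closed on air just above the head's top. I open, go down an amount that is safe either way, part-close, and look.

```bash
python3 -m jog '[[[0,0,0,0,0,0,60],[0,0,0,0,0,0,60],[0,0,0,0,0,0,60],[0,0,0,0,0,0,60],[0,0,6,0,0,0,60],[0,0,7,0,0,0,60],[0,0,6,0,0,0,30],[0,0,0,0,0,0,30],[0,0,0,0,0,0,30],[0,0,0,0,0,0,30],[0,0,0,0,0,0,30]]]'; cat >look.py <<'E'
from workcell import arm
from h import *
import sys
S=arm.sense();p=np.array(S['tcp_pos']);R=np.array(S['ee_rot']);g=p-R[:,2]*arm.grip_point_offset
out=[]
for n in("side","wrist"):
  m=arm.camera_model(n);im=arm.capture(n)[...,::-1].copy();out.append(im)
a=cv2.resize(out[0][240:390,350:490],None,fx=2.8,fy=2.8,interpolation=0);b=cv2.resize(out[1][140:350,230:410],None,fx=2,fy=2,interpolation=0)
cv2.imwrite(sys.argv[1],cv2.hconcat([a,b]));print(S['width'],S['finger_force'],p,S['ft_torque'])
E
python3 look.py pics/q.png
```

```text
time: 5.3
tcp_pos: [0.5677, -0.1808, 0.09]
ee_rot: [[-1.0, -0.007, 0.001], [-0.007, 1.0, -0.0], [-0.001, -0.0, -1.0]]
ft_force: [0.0, 0.7, 0.3]
width: 0.353
finger_force: 0.0
0.3527452283374605 0.0 [ 0.56765189 -0.18083229  0.0900039 ] [ 0.00070445  0.02720495 -0.00970709]
```

View pics/q.png

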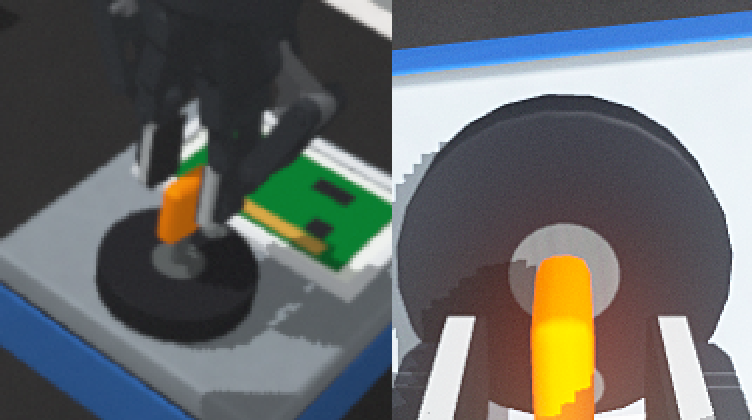

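```bash
python3 - <<'E'
from workcell import arm
from h import *
m=arm.camera_model("side")
for c,y in(((212,236),-.198),((222,232),-.198),((202,232),-.198),((145,187),-.163),((160,190),-.163)):
  o,d=ray(m,(350+c[0]/2.8,240+c[1]/2.8));print(c,(o+d*(y-o[1])/d[1]).round(4))
E
```

```text
(212, 236) [ 0.5701 -0.198   0.1142]
(222, 232) [ 0.5775 -0.198   0.1125]
(202, 232) [ 0.5619 -0.198   0.1217]
(145, 187) [ 0.5584 -0.163   0.1272]
(160, 190) [ 0.5699 -0.163   0.1189]
```

```bash
python3 -m jog '[[[0,0,4,0,0,0,5],[0,0,0,0,0,0,5],[0,0,0,0,0,0,5],[0,0,0,0,0,0,5],[0,0,0,0,0,0,5],[0,0,0,0,0,0,5],[0,0,0,0,0,0,5]]]' && python3 -c "
from workcell import arm;print(arm.sense()['ft_torque'])"
```

```text
time: 6.1
tcp_pos: [0.5675, -0.1813, 0.0856]
ee_rot: [[-1.0, -0.007, 0.0], [-0.007, 1.0, -0.001], [-0.0, -0.001, -1.0]]
ft_force: [2.5, -4.1, -3.1]
width: 0.113
finger_force: 59.0
[-1.10861187 -0.43184018 -0.00400354]
```

Gripped (59 N, about 10 mm). Turning anticlockwise.

```bash
for i in 1; do python3 -m jog '[[[0,0,0,0,0,-4,5],[0,0,0,0,0,-4,5],[0,0,0,0,0,-4,5],[0,0,0,0,0,-4,5],[0,0,0,0,0,-4,5],[0,0,0,0,0,0,5]]]'; python3 -c "
from workcell import arm;print(arm.sense()['ft_torque'])"; python3 -m jog '[[[0,0,0,0,0,-4,5],[0,0,0,0,0,-3,5],[0,0,0,0,0,0,5]]]'; python3 -c "
from workcell import arm;print(arm.sense()['ft_torque'])"; done
```

```text
time: 6.7
tcp_pos: [0.5676, -0.1815, 0.0856]
ee_rot: [[-0.937, -0.35, 0.0], [-0.35, 0.937, -0.001], [0.0, -0.001, -1.0]]
ft_force: [3.4, -5.9, -4.6]
width: 0.111
finger_force: 59.0
[-1.18536331 -0.50728805  0.11866007]
time: 7.0
tcp_pos: [0.5676, -0.1815, 0.0856]
ee_rot: [[-0.887, -0.461, 0.0], [-0.461, 0.887, -0.001], [0.0, -0.001, -1.0]]
ft_force: [2.9, -6.1, -4.2]
width: 0.108
finger_force: 59.0
[-1.21319457 -0.54464419 -0.00268867]
```

```bash
python3 -m jog '[[[0,0,0,0,0,-3,5],[0,0,0,0,0,-3,5],[0,0,0,0,0,0,5]]]'; python3 -c "
from workcell import arm;print(arm.sense()['ft_torque'])"; python3 -m jog '[[[0,0,0,0,0,-3,5],[0,0,0,0,0,0,5]]]'; python3 -c "
from workcell import arm;print(arm.sense()['ft_torque'])"
```

```text
time: 7.3
tcp_pos: [0.5677, -0.1816, 0.0856]
ee_rot: [[-0.834, -0.551, 0.0], [-0.551, 0.834, -0.002], [0.001, -0.001, -1.0]]
ft_force: [2.7, -6.9, -4.6]
width: 0.112
finger_force: 59.0
[-1.25272605 -0.5185882   0.02708445]
time: 7.5
tcp_pos: [0.5676, -0.1816, 0.0856]
ee_rot: [[-0.804, -0.594, 0.0], [-0.594, 0.804, -0.002], [0.001, -0.001, -1.0]]
ft_force: [2.9, -5.3, -4.9]
width: 0.109
finger_force: 59.0
[-1.28147859 -0.56511356  0.04757503]
```

```bash
python3 -m jog '[[[0,0,0,0,0,-2,5],[0,0,0,0,0,0,5]]]'; python3 look.py pics/r.png
```

```text
time: 7.7
tcp_pos: [0.5677, -0.1816, 0.0856]
ee_rot: [[-0.783, -0.622, 0.0], [-0.622, 0.783, -0.002], [0.001, -0.001, -1.0]]
ft_force: [2.9, -5.9, -5.1]
width: 0.113
finger_force: 59.0
0.1132474862597461 58.96398425102234 [ 0.56768485 -0.1816397   0.08557224] [-1.3753994  -0.62304422 -0.02333136]
```

View pics/r.png

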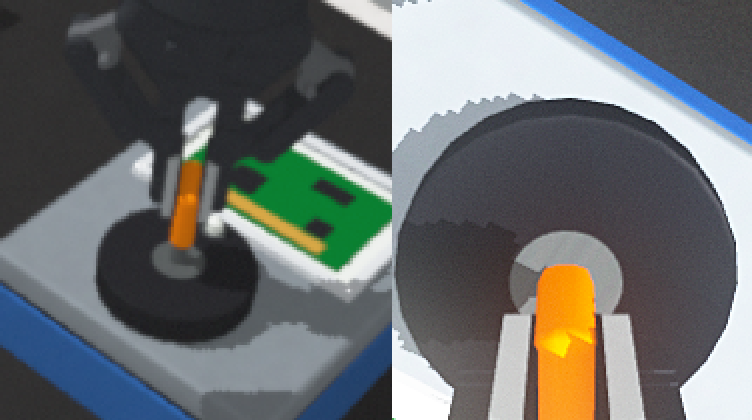

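The side view now shows a bright white post at the pin place, crop (216,222), where there was only a grey spot before. Releasing and backing up to check.

```bash
python3 -m jog '[[[0,0,0,0,0,0,60],[0,0,0,0,0,0,60],[0,0,0,0,0,0,60],[0,0,0,0,0,0,60],[0,0,0,0,0,0,60],[0,0,-10,0,0,0,70],[0,0,-30,0,0,0,70],[0,0,-40,0,0,0,70],[0,0,-40,0,0,0,70],[0,0,-20,0,0,0,70],[0,0,0,0,0,0,70],[0,0,0,0,0,0,70]]]'; python3 look.py pics/s.png
```

```text
time: 9.0
tcp_pos: [0.5677, -0.1808, 0.2264]
ee_rot: [[-0.784, -0.621, 0.001], [-0.621, 0.784, -0.0], [-0.001, -0.001, -1.0]]
ft_force: [0.2, 0.1, -1.0]
width: 0.819
finger_force: 0.0
0.8189892589546629 0.0 [ 0.56771494 -0.18078031  0.22637103] [0.05012193 0.03764971 0.05353014]
```

View pics/s.png

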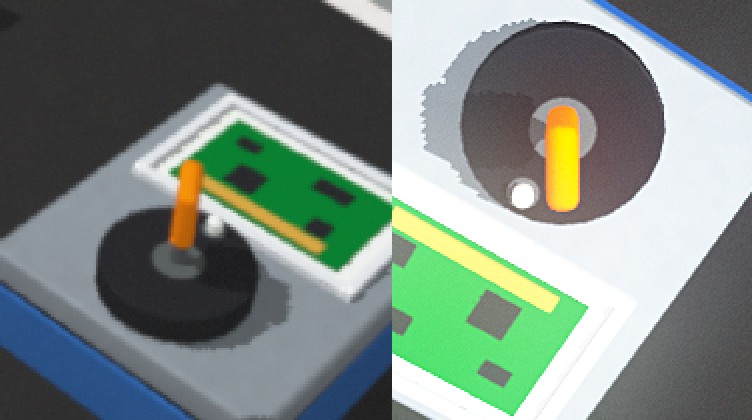

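The white pin stands up in both views (side crop (214,222), wrist crop (523,196)), the key is released and nothing is touched. Handing in.

```bash
python3 -c "
from workcell import arm;print(arm.sign_off())"
```

```text
the job is handed in; nothing more can be done
None
```

I turned the key on the green-board tester anticlockwise until its white pin sprang up, then let it go and handed the job in at about 9 s of the 35 s limit; the other tester's key was not touched.

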